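# Fit spacer and washer on the vial rotator's spindle

### The job

The vial rotator is being put back together: its bearing is already on the upright spindle. Slip the tall spacer sleeve over the spindle so that it stands flat on the bearing, then the broad thick washer so that it lies flat on top of the spacer. Leave the star-shaped retaining knob where it lies on the bench; it goes on later.

Things in the scene. Friction and masses are not known exactly. Their poses are not given: they have to be found in the camera images.
- seat (a point): Where the stack begins: point on the spindle's axis at the top face of the bearing, 74 mm above the bench; z up. The rotator's drive is a white box 150 x 150 x 60 mm, fixed to the bench; on its middle a 112 mm grey disc 2 mm thick, the bearing (steel disc 46 mm across, 12 mm high) and the plain steel spindle, 12 mm in diameter, standing 62 mm above the bearing's top face and tapering to 6 mm across over its last 10 mm. It does not turn.
- spacer_center (a point): Spacer sleeve: plain aluminium tube standing upright on the bench, the tallest of the metal rings, 48 mm outside diameter, through hole 32 mm, 36 mm high, about 80 g. Point on its axis, half-way up (18 mm above its underside); z along its axis.
- washer_center (a point): Washer: thick flat steel ring lying on the bench, 58 mm outside diameter, through hole 32 mm, 14 mm thick, about 120 g. Point on its axis, half-way up (7 mm above its underside); z along its axis. Not to be mistaken for the solid steel cap of the same diameter with a stub in the middle, nor the small ring 30 mm across, which both stay unused. Spacer, washer, knob, cap, small ring and a little jar lie scattered, centres at least 110 mm apart.
- knob_center (a point): Retaining knob: grey plastic five-lobed star knob, 54 mm across, 22 mm high with a steel stub 12 mm high on top. To be left alone on the bench. Point on its axis, 15 mm above its underside.

How it is judged:
By the outcome, as a careful person would: the job done as asked, in the order asked, and still so for the second after the job is handed in, with the robot touching nothing.
It also fails if it takes over 56 s, if anything falls off the work surface, if the arm or the gripper's body presses on something with over 40 N, if the wrist force passes 120 N, or if a joint passes its speed limit or range.

### The arm

A 6-joint arm with a two-finger parallel gripper is mounted at the origin on the work surface. World frame = base frame: x ahead of the robot, y to its left, z up, the work surface at z = 0. Lengths are in m, angles in rad, forces in N, time in s.
With the tool pointing down it reaches from about 0.25 to 0.725 m from the base axis. Payload 9.7 kg.
Tool frame: the origin (TCP) lies between the finger pads; the fingertips stand 25 mm ahead of it and the grasp point (between the pads) lies 6 mm ahead of it; y points along the fingers, z is the direction in which the jaws open and shut, and the axes are right-handed (so a half turn about y gives the same grasp; the last joint's range is limited). The gripper opens to 85 mm and grips with 20 to 120 N. Pads are 22 mm wide; open, the fingers measure 114 mm over their backs; the gripper's body (76 mm by 85 mm) begins 54 mm behind the grasp point. The pads swing forward as they close: fully open they stand 13 mm farther back than shut.
Start: joints at [-1.311, 0.087, 0.176, 1.66, 0, 1.571], TCP at [0.141, -0.532, 0.256] pointing down, gripper open.
Joint ranges: [-3.13, 3.13], [-0.85, 1.81], [-1.15, 1.24], [-2.2, 2.28], [-1.44, 1.52], [-3.14, 3.14]. Speed limits (rad/s): [2.22, 2.22, 2.57, 3.14, 3.14, 3.14].

### API

Orientations are given as a 3x3 rotation matrix whose columns are the frame's x, y, z axes.
In Python, from station import r gives the robot as it stands. The module is installed in compiled form; this text tells all that it offers.
- The arm moves only by the tool drive_tool, never from a script. Its argument "targets" is a list of rows, each an object with "offset": the shift along the tool's x, y, z in cm, a list of three; "rot": the turn, a rotation vector about the tool's x, y, z in rad, a list of three; "fingers": the finger opening in cm, from 0 to 8.54. A call has 1 to 8 rows; each row is the pose to reach, as a shift and turn from the pose commanded when the call began, along the tool's axes at that moment; what a row does not reach only later rows make up. A row lasts 1/10 s, in which the tool goes at most 50 mm and 8.59 degrees, less where a joint would pass 70% of its speed; a pose out of reach is approached as far as the arm can. A call with a gripper value outside its range is refused whole. The fingers move at their own pace and stop on an object; "squeeze" is the grip in N (left out, the last holds). Time passes only in rows, so rows that repeat a pose let the fingers close. It gives the time, the measured TCP pose, the force and the opening at its end, in the units of the state.
- r.read_state(): the state, without advancing time (a new reading comes with each control period).
- r.camera(name): name is "side" or "top"; returns a dict with "color" (420x560x3 uint8, blue, green, red), "fx", "fy", "cx", "cy" (pixels), "camera_from_world" (4x4, takes a point from world to camera coordinates). Camera axes: x right, y down, z forward; pixel columns grow to the right and rows downward; lengths in m; the calibration is good to about 2 mm. A picture is of the moment at which its call begins. There is no depth.
- r.finish_job(): hands the job in, once; it reports no verdict.
Trained networks look in the newest picture that a camera, given by its name, has taken for a name from the list of things; names that differ only in an ending like _2 or _b are one class to them, and where a whole thing is asked for, a point or a joint stands for the part that bears it (a point fixed in the world has none). Each returns a list of dicts, best first, with "p" (0 to 1); they miss things now and then, are a little off and sometimes report something else, mostly with a low value. They report only what shows in the picture. A call takes as long as a camera call.
- r.recognise(camera, thing): "centre" ([x, y, z] in m, in the coordinates of the camera as it stood for that picture, good to about 4 mm: the middle of the surface that is visible of it).
- r.spot_point(camera, thing): "centre" ([x, y, z] in m, in the coordinates of the camera as it stood for that picture, good to about 4 mm: a listed point, or the origin of a listed thing).
The state is a dict: "time": time; "joint_pos": joint angles; "dq": joint speeds; "joint_torque": joint torques, N m; "tool_pos": TCP position; "tcp_rot": TCP orientation; "force": force on the tool from outside, world axes, zero at the start; "wrist_torque": the same for the moment, N m; "opening": opening from 0.0 (shut) to 1.0 (fully open).
Only numpy, scipy, OpenCV 4.12 (cv2) and the standard library are available. Lean on these libraries where they do the work, as an engineer would, in place of code of your own. Each camera call takes 0.05 s, during which the arm holds its last target.

## Working session

There is one attempt and no reset: what is moved stays moved. The work goes in short steps, Python scripts to look and compute and a tool call to move; the robot and the scene stay as the last step left them, time stands still between calls to the robot, and variables do not carry over. Pictures are saved under pics/ and viewed, and the job is handed in when it is done.

Besides the shell and the picture viewer there is one more tool, called after "Request:" in YAML: its name, and indented under it one key for each argument. drive_tool: Moves the arm, as the interface text tells. Its arguments: {"type":"object","properties":{"targets":{"type":"array","items":{"type":"object","properties":{"offset":{"type":"array","items":{"type":"number"}},"rot":{"type":"array","items":{"type":"number"}},"fingers":{"type":"number"}}}},"squeeze":{"type":"number"}},"required":["targets"]}

```bash
mkdir -p pics
python3 - <<'E'
from station import r
import cv2,numpy as np
s=r.read_state();print({k:np.round(v,3).tolist() for k,v in s.items()})
for c in("side","top"):
    d=r.camera(c);cv2.imwrite(f"pics/{c}0.png",d["color"]);print(c,d["fx"],d["fy"],d["cx"],d["cy"],np.round(d["camera_from_world"],4).tolist())
    W=np.linalg.inv(d["camera_from_world"])
    for t in("seat","spacer_center","washer_center","knob_center"):
        for o in r.spot_point(c,t)[:3]:
            print(t,round(o["p"],2),np.round(W@np.r_[o["centre"],1],4)[:3])
E
```

```text
{'time': 0.0, 'joint_pos': [-1.311, 0.087, 0.175, 1.66, 0.0, 1.571], 'dq': [0.0, 0.002, 0.0, -0.0, -0.002, 0.003], 'joint_torque': [-0.001, -52.038, 46.481, 0.016, -0.0, -0.0], 'tool_pos': [0.141, -0.531, 0.256], 'tcp_rot': [[-0.966, -0.0, 0.257], [-0.257, 0.001, -0.966], [-0.0, -1.0, -0.001]], 'force': [0.081, -0.623, -0.942], 'wrist_torque': [-0.016, 0.004, 0.01], 'opening': 0.999}
side 422.841284538027 422.841284538027 281.73899254740684 207.1480323825505 [[-0.8096, -0.5865, 0.0226, 0.4239], [-0.3611, 0.4673, -0.807, 0.2493], [0.4627, -0.6615, -0.5901, 0.6194], [0.0, 0.0, 0.0, 1.0]]
seat 0.64 [0.4975 0.266  0.0781]
spacer_center 0.88 [ 0.4496 -0.1611  0.0177]
washer_center 0.66 [0.4607 0.0069 0.0106]
knob_center 0.82 [ 0.6007 -0.2986  0.0139]
top 402.6458292533347 402.6458292533347 278.9802130398835 206.35064332254612 [[-0.0647, -0.9979, 0.0002, 0.0006], [-0.9737, 0.0631, -0.219, 0.5475], [0.2185, -0.0144, -0.9757, 0.8329], [0.0, 0.0, 0.0, 1.0]]
seat 0.81 [0.4927 0.262  0.075 ]
spacer_center 0.59 [ 0.4478 -0.1576  0.0166]
washer_center 0.72 [0.4582 0.     0.0083]
knob_center 0.76 [ 0.6063 -0.3029  0.0138]
```

View pics/top0.png

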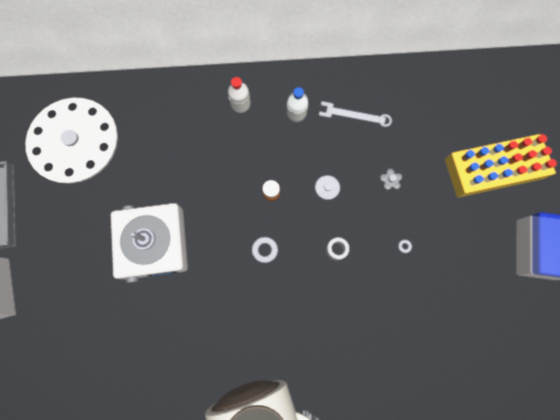

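View pics/side0.png

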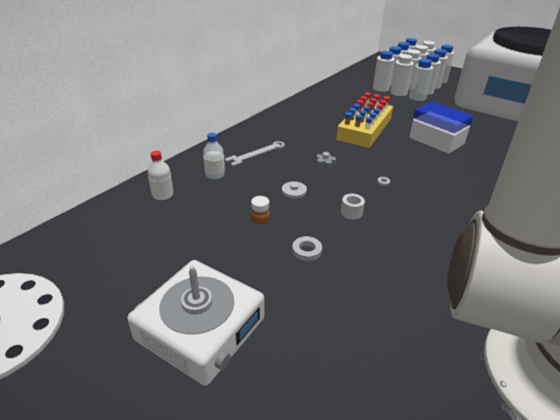

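The top view shows the washer at (265,250), spacer (338,248), small ring (405,246), cap (328,187), knob (391,179), and drive/spindle (148,240). The side view agrees. Next I'll refine the positions against outlines.

```bash
cat > h.py <<'E'
from station import r
import cv2,numpy as np
from scipy.spatial.transform import Rotation as R
def proj(d,P):
    P=np.atleast_2d(P);c=(d["camera_from_world"]@np.c_[P,np.ones(len(P))].T).T
    return np.c_[d["fx"]*c[:,0]/c[:,2]+d["cx"],d["fy"]*c[:,1]/c[:,2]+d["cy"]]
def circ(c,rad,z,n=90):
    a=np.linspace(0,2*np.pi,n);return np.c_[c[0]+rad*np.cos(a),c[1]+rad*np.sin(a),0*a+z]
def draw(img,d,c,rad,z,col,s=1):
    p=proj(d,circ(c,rad,z));cv2.polylines(img,[np.int32(((p+.5)*s-.5)*16)],False,col,1,cv2.LINE_AA,4)
def plan(p,yaw_add=0.,s=None):
    "tool-frame offset in cm and rot to world p, turning about world z, tool kept vertical"
    s=s or r.read_state();M=np.array(s["tcp_rot"]);
    x=M[:,0]*[1,1,0];x/=np.linalg.norm(x);y=np.array([0,0,-1.]);T=np.c_[x,y,np.cross(x,y)]
    T=R.from_euler("z",yaw_add).as_matrix()@T
    return np.round(M.T@(np.array(p)-s["tool_pos"])*100,2),np.round(R.from_matrix(M.T@T).as_rotvec(),3)
E
python3 - <<'E'
from h import *
from scipy.optimize import minimize
D={c:r.camera(c) for c in("side","top")}
# ring score: mean brightness in ring top face minus hole & outside
def score(c,ro,ri,z,cams):
    t=0
    for k in cams:
        g=cv2.GaussianBlur(D[k]["color"].mean(2).astype(np.float32),(0,0),.7)
        def m(rad):
            p=proj(D[k],circ(c,rad,z)).astype(np.float32);return cv2.remap(g,p[:,:1],p[:,1:],1).mean()
        t+=2*m((ro+ri)/2)-m(ri*.6)-m(ro*1.2)
    return t
for n,c0,ro,ri,z in(("spacer",(.449,-.159),.024,.016,.036),("washer",(.459,.003),.029,.016,.014)):
    for cams in(["side"],["top"],["side","top"]):
        b=max(((score((c0[0]+i*.001,c0[1]+j*.001),ro,ri,z,cams),i,j) for i in range(-10,11) for j in range(-10,11)))
        print(n,cams,b,c0[0]+b[1]*.001,c0[1]+b[2]*.001)
        if len(cams)==2:
            for k in D:
                draw(D[k]["color"],D[k],(c0[0]+b[1]*.001,c0[1]+b[2]*.001),ro,z,(0,0,255))
for k,s in D.items():
    big=cv2.resize(s["color"],None,fx=4,fy=4,interpolation=cv2.INTER_CUBIC)
    c=(.495,.264)
    for rad,z,col in((.023,.074,(0,0,255)),(.056,.062,(0,255,0)),(.003,.136,(255,0,0)),(.006,.126,(255,0,255))):draw(big,s,c,rad,z,col,4)
    q=proj(s,[(*c,.08)])[0]*4;x,y=map(int,q)
    A=big[max(0,y-250):y+250,max(0,x-250):x+140]
    q=proj(s,[(.45,-.08,.02)])[0]*4;x,y=map(int,q)
    B=big[y-250:y+250,x-205:x+205]
    h=min(len(A),len(B));cv2.imwrite(f"pics/{k}1.png",np.hstack([A[:h],B[:h]]))
E
```

```text
spacer ['side'] (np.float32(194.9902), 0, 0) 0.449 -0.159
spacer ['top'] (np.float32(280.60867), 0, -1) 0.449 -0.16
spacer ['side', 'top'] (np.float32(470.4308), 0, -1) 0.449 -0.16
washer ['side'] (np.float32(227.48389), 0, 3) 0.459 0.006
washer ['top'] (np.float32(285.26108), 0, 1) 0.459 0.004
washer ['side', 'top'] (np.float32(511.13507), 0, 2) 0.459 0.005
```

View pics/side1.png

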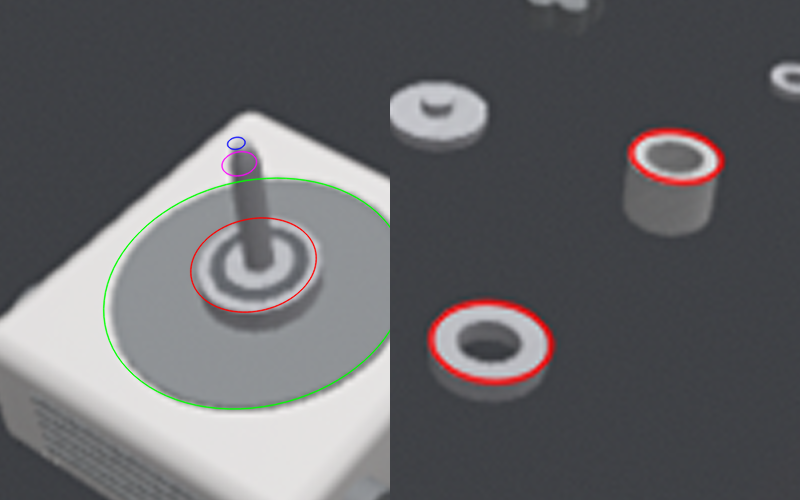

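View pics/top1.png

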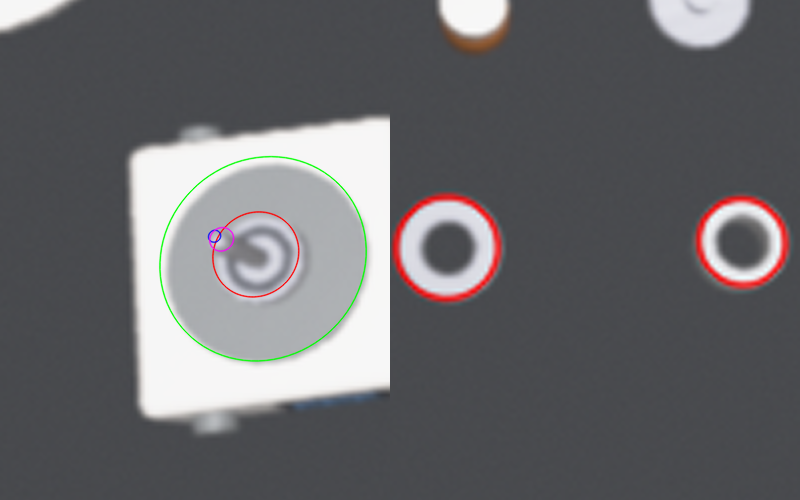

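Red outlines fit the spacer (0.449,-0.160) and the washer (0.459,0.005). On the drive, the disc and spindle sit about 1–2 px right of and below the overlay in the top view and to the right in the side view. That puts the seat near (0.492,0.262).

```bash
python3 -c "
from h import *
print(plan((.449,-.160,.13),.97),plan((.449,-.160,.031),.97))"
```

```text
(array([-39.28,  12.63, -28.  ]), array([ 0.  , -0.97, -0.  ])) (array([-39.28,  22.53, -28.  ]), array([ 0.  , -0.97, -0.  ]))
```

Request:
drive_tool:
  targets:
    - {"offset":[-4,1,-3],"rot":[0,-0.1,0],"fingers":8.5}
    - {"offset":[-9,3,-6],"rot":[0,-0.22,0],"fingers":8.5}
    - {"offset":[-14,5,-10],"rot":[0,-0.35,0],"fingers":8.5}
    - {"offset":[-19,7,-13.5],"rot":[0,-0.48,0],"fingers":8.5}
    - {"offset":[-24,9,-17],"rot":[0,-0.6,0],"fingers":8.5}
    - {"offset":[-29,10.5,-20.5],"rot":[0,-0.73,0],"fingers":8.5}
    - {"offset":[-33,12,-23.5],"rot":[0,-0.85,0],"fingers":8.5}
    - {"offset":[-36.5,12.6,-26],"rot":[0,-0.93,0],"fingers":8.5}

```text
time: 1.4
tool_pos: [0.3871, -0.2346, 0.1448]
tcp_rot: [[-0.368, 0.0, 0.93], [-0.93, -0.0, -0.368], [0.0, -1.0, 0.001]]
force: [0.4, 0.0, -0.0]
opening: 0.996
```

```bash
python3 -c "
from h import *
s=r.read_state();print(s['tool_pos'],np.round(s['tcp_rot'],3).tolist(),np.round(s['joint_pos'],2),s['time'])
print(plan((.449,-.160,.09),0))"
```

```text
[ 0.3871499  -0.23457784  0.14483543] [[-0.368, 0.0, 0.93], [-0.93, -0.0, -0.368], [0.0, -1.0, 0.001]] [-0.54 -0.16 -0.28  1.45 -0.    1.4 ] 1.4
(array([-9.21,  5.48,  3.01]), array([-0.001,  0.   ,  0.   ]))
```

Request:
drive_tool:
  targets:
    - {"offset":[-4,1,1],"fingers":8.5}
    - {"offset":[-7,2,2.2],"fingers":8.5}
    - {"offset":[-9,3,2.8],"fingers":8.5}
    - {"offset":[-9,4,2.8],"fingers":8.5}
    - {"offset":[-9,4,2.8],"fingers":8.5}
    - {"offset":[-9,4,2.8],"fingers":8.5}

```text
$.targets[0]: bad value
```

```bash
python3 -c "
from h import *
print(plan((.449,-.160,.031),0))"
```

```text
(array([-9.21, 11.38,  3.  ]), array([-0.001,  0.   ,  0.   ]))
```

Rows need `rot`.

Request:
drive_tool:
  targets:
    - {"offset":[-4,1,1],"rot":[0,0,0],"fingers":8.5}
    - {"offset":[-7,2,2.2],"rot":[0,0,0],"fingers":8.5}
    - {"offset":[-9,3,2.8],"rot":[0,0,0],"fingers":8.5}
    - {"offset":[-9,4,2.8],"rot":[0,0,0],"fingers":8.5}
    - {"offset":[-9,4,2.8],"rot":[0,0,0],"fingers":8.5}
    - {"offset":[-9,4,2.8],"rot":[0,0,0],"fingers":8.5}

```text
time: 2.0
tool_pos: [0.4453, -0.1637, 0.1054]
tcp_rot: [[-0.373, -0.0, 0.928], [-0.928, -0.0, -0.373], [0.0, -1.0, -0.0]]
force: [0.8, 0.1, -1.1]
opening: 0.996
```

```bash
python3 -c "
from h import *
print(plan((.449,-.160,.031),0))"
```

```text
(array([-0.49,  7.44,  0.2 ]), array([ 0., -0.,  0.]))
```

Request:
drive_tool:
  targets:
    - {"offset":[-0.5,2,0.2],"rot":[0,0,0],"fingers":8.5}
    - {"offset":[-0.5,4,0.2],"rot":[0,0,0],"fingers":8.5}
    - {"offset":[-0.5,5.5,0.2],"rot":[0,0,0],"fingers":8.5}
    - {"offset":[-0.5,6.8,0.2],"rot":[0,0,0],"fingers":8.5}
    - {"offset":[-0.5,7.4,0.2],"rot":[0,0,0],"fingers":8.5}
    - {"offset":[-0.5,7.4,0.2],"rot":[0,0,0],"fingers":8.5}
    - {"offset":[-0.5,7.4,0.2],"rot":[0,0,0],"fingers":7}

```text
time: 2.7
tool_pos: [0.4498, -0.1596, 0.032]
tcp_rot: [[-0.372, 0.001, 0.928], [-0.928, -0.0, -0.372], [-0.0, -1.0, 0.001]]
force: [0.3, 0.0, 0.3]
opening: 0.852
```

Request:
drive_tool:
  squeeze: 40
  targets:
    - {"offset":[0,0,0],"rot":[0,0,0],"fingers":4}
    - {"offset":[0,0,0],"rot":[0,0,0],"fingers":4}
    - {"offset":[0,0,0],"rot":[0,0,0],"fingers":4}
    - {"offset":[0,0,0],"rot":[0,0,0],"fingers":4}
    - {"offset":[0,0,0],"rot":[0,0,0],"fingers":4}
    - {"offset":[0,0,0],"rot":[0,0,0],"fingers":4}

```text
time: 3.3
tool_pos: [0.4501, -0.1594, 0.0322]
tcp_rot: [[-0.372, 0.001, 0.928], [-0.928, -0.001, -0.372], [0.0, -1.0, 0.002]]
force: [-0.7, -0.5, 5.1]
opening: 0.539
```

Run:
```python
from h import *
s=r.read_state();print(s['tool_pos'],s['opening']*85.4,s['force'])
d=r.camera("side");q=proj(d,[(.449,-.16,.04)])[0];x,y=map(int,q);cv2.imwrite("pics/g1.png",cv2.resize(d["color"][y-70:y+60,x-80:x+80],None,fx=4,fy=4))
print(plan((.449,-.16,.2)))
```

```text
[ 0.45013598 -0.15943578  0.03223322] 46.02218852401471 [-0.73190741 -0.46526371  5.1174676 ]
(array([  0.09, -16.78,  -0.06]), array([-0.002,  0.   ,  0.   ]))
```

View pics/g1.png

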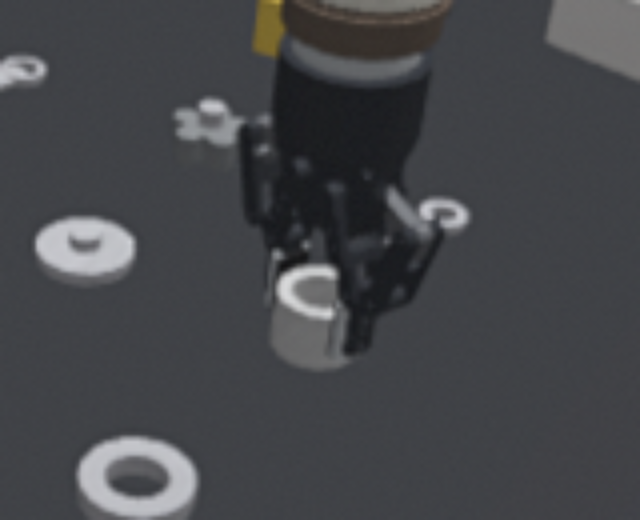

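The side view shows the spacer between the fingers, upright, with its rim at about (310,290), and the opening of 46 mm fits its width. Lifting next.

Request:
drive_tool:
  targets:
    - {"offset":[0,-1,0],"rot":[0,0,0],"fingers":4}
    - {"offset":[0,-3,0],"rot":[0,0,0],"fingers":4}
    - {"offset":[0,-6,0],"rot":[0,0,0],"fingers":4}
    - {"offset":[0,-10,0],"rot":[0,0,0],"fingers":4}
    - {"offset":[0,-14,0],"rot":[0,0,0],"fingers":4}
    - {"offset":[0,-17,0],"rot":[0,0,0],"fingers":4}
    - {"offset":[0,-18,0],"rot":[0,0,0],"fingers":4}
    - {"offset":[0,-18,0],"rot":[0,0,0],"fingers":4}

```text
time: 4.15
tool_pos: [0.4501, -0.1594, 0.2127]
tcp_rot: [[-0.372, 0.002, 0.928], [-0.928, -0.001, -0.372], [-0.0, -1.0, 0.002]]
force: [0.8, 0.4, -1.5]
opening: 0.54
```

Run:
```python
from h import *
s=r.read_state();print(s['tool_pos'],s['opening']*85.4,s['force'])
print(plan((.492,.262,.215),.83))
```

```text
[ 0.45006269 -0.15943018  0.21272801] 46.09884348752884 [ 0.7814135   0.44263511 -1.53754227]
(array([-40.68,  -0.25, -11.78]), array([-0.002, -0.83 ,  0.001]))
```

Request:
drive_tool:
  targets:
    - {"offset":[-3,0,-1],"rot":[0,-0.06,0],"fingers":4}
    - {"offset":[-7,-0.2,-2],"rot":[0,-0.15,0],"fingers":4}
    - {"offset":[-11,-0.2,-3.2],"rot":[0,-0.24,0],"fingers":4}
    - {"offset":[-15,-0.2,-4.4],"rot":[0,-0.33,0],"fingers":4}
    - {"offset":[-19.5,-0.2,-5.7],"rot":[0,-0.42,0],"fingers":4}
    - {"offset":[-24,-0.2,-7],"rot":[0,-0.51,0],"fingers":4}
    - {"offset":[-28,-0.2,-8.2],"rot":[0,-0.6,0],"fingers":4}
    - {"offset":[-31,-0.2,-9],"rot":[0,-0.66,0],"fingers":4}

```text
time: 4.95
tool_pos: [0.4804, 0.1643, 0.2112]
tcp_rot: [[0.28, -0.003, 0.96], [-0.96, -0.001, 0.28], [-0.0, -1.0, -0.003]]
force: [-0.1, -0.9, 0.6]
opening: 0.541
```

Run:
```python
from h import *
print(plan((.492,.262,.215),.17))
```

```text
(array([-9.06, -0.39,  3.85]), array([ 0.003, -0.17 , -0.   ]))
```

Request:
drive_tool:
  targets:
    - {"offset":[-3,-0.2,1.2],"rot":[0,-0.06,0],"fingers":4}
    - {"offset":[-5.5,-0.3,2.3],"rot":[0,-0.11,0],"fingers":4}
    - {"offset":[-7.5,-0.3,3.2],"rot":[0,-0.15,0],"fingers":4}
    - {"offset":[-8.7,-0.3,3.7],"rot":[0,-0.17,0],"fingers":4}
    - {"offset":[-8.7,-0.3,3.7],"rot":[0,-0.17,0],"fingers":4}
    - {"offset":[-8.7,-0.3,3.7],"rot":[0,-0.17,0],"fingers":4}
    - {"offset":[-8.7,-0.3,3.7],"rot":[0,-0.17,0],"fingers":4}

```text
time: 5.65
tool_pos: [0.4928, 0.2548, 0.2161]
tcp_rot: [[0.433, -0.0, 0.902], [-0.902, -0.0, 0.433], [0.0, -1.0, -0.0]]
force: [0.2, -0.8, 0.5]
opening: 0.543
```

Run:
```python
from h import *
s=r.read_state()
print(plan((.492,.262,.107)),s['tool_pos'])
I=[]
for c in("side","top"):
    d=r.camera(c);g=cv2.resize(d["color"],None,fx=4,fy=4,interpolation=2)
    P=np.array(s['tool_pos']);zb=P[2]-.032
    draw(g,d,P,.024,zb,(0,0,255),4);draw(g,d,P,.024,zb+.036,(0,255,0),4)
    draw(g,d,(.492,.262),.003,.136,(255,0,0),4);draw(g,d,(.492,.262),.023,.074,(255,0,255),4)
    x,y=map(int,proj(d,[(.492,.262,.15)])[0]*4);x=max(x,200);I.append(g[y-250:y+250,x-200:x+200])
cv2.imwrite("pics/h1.png",np.hstack(I))
```

```text
(array([-0.68, 10.91,  0.24]), array([ 0., -0.,  0.])) [0.4928224  0.25484788 0.21612495]
```

View pics/h1.png

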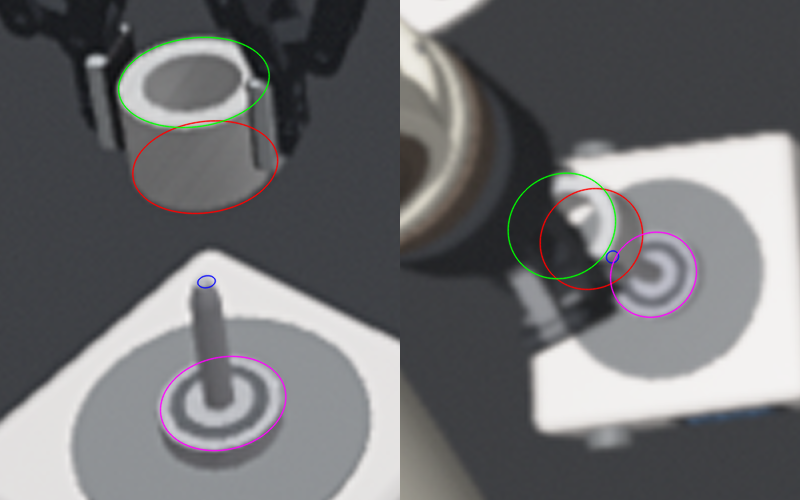

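The overlays match. In the left half (side view) the spacer rim lies within 1–2 mm of the green ring, and the spindle tip (206,282) and bearing fit their outlines. Lowering next, stopping above the seat.

Request:
drive_tool:
  targets:
    - {"offset":[-0.7,0,0.2],"rot":[0,0,0],"fingers":4}
    - {"offset":[-0.7,1.5,0.2],"rot":[0,0,0],"fingers":4}
    - {"offset":[-0.7,3,0.2],"rot":[0,0,0],"fingers":4}
    - {"offset":[-0.7,5,0.2],"rot":[0,0,0],"fingers":4}
    - {"offset":[-0.7,7,0.2],"rot":[0,0,0],"fingers":4}
    - {"offset":[-0.7,9,0.2],"rot":[0,0,0],"fingers":4}
    - {"offset":[-0.7,10.3,0.2],"rot":[0,0,0],"fingers":4}
    - {"offset":[-0.7,10.5,0.2],"rot":[0,0,0],"fingers":4}

```text
time: 6.55
tool_pos: [0.491, 0.2627, 0.1098]
tcp_rot: [[0.434, -0.002, 0.901], [-0.901, -0.001, 0.434], [0.0, -1.0, -0.002]]
force: [-0.3, -0.0, -0.1]
opening: 0.542
```

Run:
```python
from h import *
s=r.read_state();print(s['tool_pos'],s['force'],s['wrist_torque'])
d=r.camera("side");g=cv2.resize(d["color"],None,fx=4,fy=4,interpolation=2)
x,y=map(int,proj(d,[(.492,.262,.1)])[0]*4);cv2.imwrite("pics/p1.png",g[y-250:y+250,x-300:x+300])
```

```text
[0.49097839 0.2626915  0.10979999] [-0.27110012 -0.00542894 -0.0516962 ] [-0.02326551 -0.00159269  0.03735243]
```

View pics/p1.png

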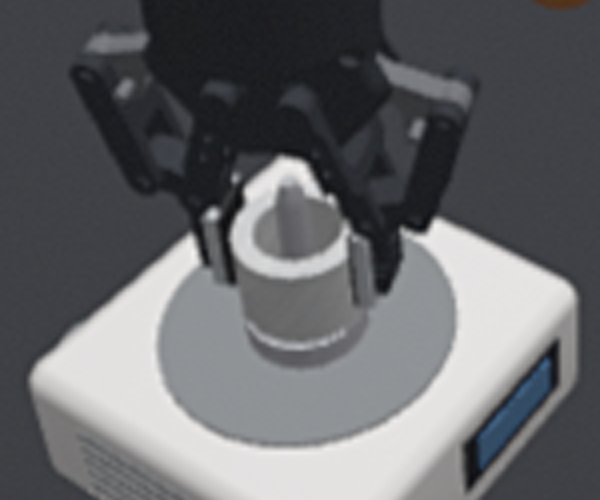

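The spacer is around the spindle (tip at 290,185), just above the bearing, and about 2 mm to the image left. I'll nudge it and lower it to contact.

Request:
drive_tool:
  targets:
    - {"offset":[0.05,0,-0.2],"rot":[0,0,0],"fingers":4}
    - {"offset":[0.05,0.1,-0.2],"rot":[0,0,0],"fingers":4}
    - {"offset":[0.05,0.2,-0.2],"rot":[0,0,0],"fingers":4}
    - {"offset":[0.05,0.3,-0.2],"rot":[0,0,0],"fingers":4}
    - {"offset":[0.05,0.3,-0.2],"rot":[0,0,0],"fingers":4}
    - {"offset":[0.05,0.3,-0.2],"rot":[0,0,0],"fingers":4}

```text
time: 7.2
tool_pos: [0.4901, 0.2617, 0.1083]
tcp_rot: [[0.434, -0.0, 0.901], [-0.901, 0.0, 0.434], [-0.0, -1.0, 0.0]]
force: [-0.2, 0.4, -0.3]
opening: 0.541
```

Request:
drive_tool:
  targets:
    - {"offset":[0,0.1,0],"rot":[0,0,0],"fingers":4}
    - {"offset":[0,0.1,0],"rot":[0,0,0],"fingers":4}
    - {"offset":[0,0.1,0],"rot":[0,0,0],"fingers":4}

```text
time: 7.5
tool_pos: [0.4901, 0.2616, 0.1073]
tcp_rot: [[0.434, -0.0, 0.901], [-0.901, -0.0, 0.434], [0.0, -1.0, -0.0]]
force: [0.1, 0.6, -0.7]
opening: 0.538
```

Request:
drive_tool:
  targets:
    - {"offset":[0,0.1,0],"rot":[0,0,0],"fingers":4}
    - {"offset":[0,0.1,0],"rot":[0,0,0],"fingers":4}
    - {"offset":[0,0.1,0],"rot":[0,0,0],"fingers":4}

```text
time: 7.8
tool_pos: [0.4901, 0.2617, 0.1063]
tcp_rot: [[0.434, 0.0, 0.901], [-0.901, 0.0, 0.434], [-0.0, -1.0, 0.0]]
force: [0.2, 0.8, 0.7]
opening: 0.541
```

Request:
drive_tool:
  targets:
    - {"offset":[0,0.1,0],"rot":[0,0,0],"fingers":4}
    - {"offset":[0,0.1,0],"rot":[0,0,0],"fingers":4}
    - {"offset":[0,0.1,0],"rot":[0,0,0],"fingers":4}

```text
time: 8.1
tool_pos: [0.4901, 0.2617, 0.1062]
tcp_rot: [[0.434, 0.001, 0.901], [-0.901, 0.0, 0.434], [-0.0, -1.0, 0.001]]
force: [-3.2, -1.5, 6.5]
opening: 0.534
```

Contact at the expected height (0.106, 6.5 N). Releasing.

Request:
drive_tool:
  targets:
    - {"offset":[0,-0.05,0],"rot":[0,0,0],"fingers":5}
    - {"offset":[0,-0.05,0],"rot":[0,0,0],"fingers":6}
    - {"offset":[0,-0.05,0],"rot":[0,0,0],"fingers":7.5}
    - {"offset":[0,-0.05,0],"rot":[0,0,0],"fingers":8.5}
    - {"offset":[0,-0.05,0],"rot":[0,0,0],"fingers":8.5}
    - {"offset":[0,-0.05,0],"rot":[0,0,0],"fingers":8.5}

```text
time: 8.7
tool_pos: [0.4901, 0.2616, 0.1057]
tcp_rot: [[0.434, -0.0, 0.901], [-0.901, -0.0, 0.434], [-0.0, -1.0, -0.0]]
force: [0.4, -0.0, -0.4]
opening: 0.999
```

Request:
drive_tool:
  targets:
    - {"offset":[0,-1,0],"rot":[0,0,0],"fingers":8.5}
    - {"offset":[0,-3,0],"rot":[0,0,0],"fingers":8.5}
    - {"offset":[0,-6,0],"rot":[0,0,0],"fingers":8.5}
    - {"offset":[0,-9,0],"rot":[0,0,0],"fingers":8.5}
    - {"offset":[0,-11,0],"rot":[0,0,0],"fingers":8.5}
    - {"offset":[0,-11,0],"rot":[0,0,0],"fingers":8.5}

```text
time: 9.3
tool_pos: [0.491, 0.2622, 0.2199]
tcp_rot: [[0.434, 0.005, 0.901], [-0.901, 0.003, 0.434], [-0.0, -1.0, 0.006]]
force: [-0.0, -0.4, 0.5]
opening: 0.996
```

Run:
```python
from h import *
s=r.read_state();print(s['tool_pos'],s['opening'],s['force'])
print(plan((.459,.005,.11),-.5))
I=[]
for c in("side","top"):
    d=r.camera(c);g=cv2.resize(d["color"],None,fx=4,fy=4,interpolation=2)
    draw(g,d,(.491,.262),.024,.110,(0,0,255),4);draw(g,d,(.491,.262),.003,.136,(255,0,0),4)
    x,y=map(int,proj(d,[(.492,.262,.1)])[0]*4);I.append(g[y-250:y+250,x-200:x+200])
cv2.imwrite("pics/q1.png",np.hstack(I))
```

```text
[0.49102803 0.26215625 0.21989531] 0.9961457079925093 [-0.01901023 -0.39475668  0.4832338 ]
(array([ 21.78,  10.91, -14.11]), array([-0.005,  0.5  , -0.002]))
```

View pics/q1.png

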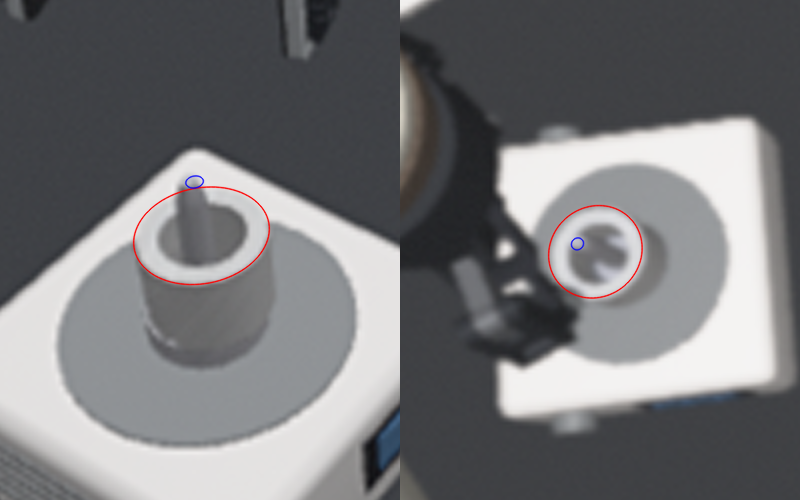

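The spacer stands flat on the bearing around the spindle, with its rim matching the ring in both views. Next is the washer.

Request:
drive_tool:
  targets:
    - {"offset":[3,0,-2],"rot":[0,0.07,0],"fingers":8.5}
    - {"offset":[6.5,0,-4],"rot":[0,0.15,0],"fingers":8.5}
    - {"offset":[10,1,-6.5],"rot":[0,0.24,0],"fingers":8.5}
    - {"offset":[13.5,3,-9],"rot":[0,0.33,0],"fingers":8.5}
    - {"offset":[17,5,-11],"rot":[0,0.42,0],"fingers":8.5}
    - {"offset":[20,7.5,-13],"rot":[0,0.48,0],"fingers":8.5}
    - {"offset":[21.7,10,-14],"rot":[0,0.5,0],"fingers":8.5}
    - {"offset":[21.7,11,-14],"rot":[0,0.5,0],"fingers":8.5}

```text
time: 10.2
tool_pos: [0.4562, 0.0034, 0.1025]
tcp_rot: [[-0.055, -0.004, 0.999], [-0.999, -0.0, -0.055], [0.001, -1.0, -0.004]]
force: [0.4, 0.3, -0.6]
opening: 0.992
```

Request:
drive_tool:
  targets:
    - {"offset":[0,0,0],"rot":[0,0,0],"fingers":7.6}
    - {"offset":[0,0,0],"rot":[0,0,0],"fingers":7.6}
    - {"offset":[0,0,0],"rot":[0,0,0],"fingers":7.6}

```text
time: 10.5
tool_pos: [0.4588, 0.0063, 0.1068]
tcp_rot: [[-0.049, 0.001, 0.999], [-0.999, 0.0, -0.049], [-0.0, -1.0, 0.001]]
force: [0.3, -0.2, -0.2]
opening: 0.887
```

Run:
```python
from h import *
s=r.read_state();print(s['tool_pos'],s['opening'],s['force'])
print(plan((.459,.005,.027)))
```

```text
[0.45875655 0.00627508 0.10678326] 0.8874253600994558 [ 0.26898834 -0.18049825 -0.24797006]
(array([0.13, 7.98, 0.02]), array([-0.001, -0.   , -0.   ]))
```

Request:
drive_tool:
  targets:
    - {"offset":[0.1,2,0],"rot":[0,0,0],"fingers":7.6}
    - {"offset":[0.1,4,0],"rot":[0,0,0],"fingers":7.6}
    - {"offset":[0.1,6,0],"rot":[0,0,0],"fingers":7.6}
    - {"offset":[0.1,7.2,0],"rot":[0,0,0],"fingers":7.6}
    - {"offset":[0.1,7.8,0],"rot":[0,0,0],"fingers":7.6}
    - {"offset":[0.1,7.8,0],"rot":[0,0,0],"fingers":7.6}
    - {"offset":[0.1,7.8,0],"rot":[0,0,0],"fingers":7.6}

```text
time: 11.2
tool_pos: [0.4586, 0.0045, 0.0287]
tcp_rot: [[-0.051, 0.001, 0.999], [-0.999, 0.0, -0.051], [-0.0, -1.0, 0.001]]
force: [-1.1, -0.3, 0.3]
opening: 0.89
```

Run:
```python
from h import *
s=r.read_state();print(s['tool_pos'],s['opening'],s['force'])
d=r.camera("side");q=proj(d,[(.459,.005,.02)])[0];x,y=map(int,q);cv2.imwrite("pics/w1.png",cv2.resize(d["color"][y-60:y+60,x-80:x+80],None,fx=5,fy=5,interpolation=2))
```

```text
[0.45863117 0.00453842 0.02867378] 0.889874055991719 [-1.06198169 -0.26764454  0.32312881]
```

View pics/w1.png

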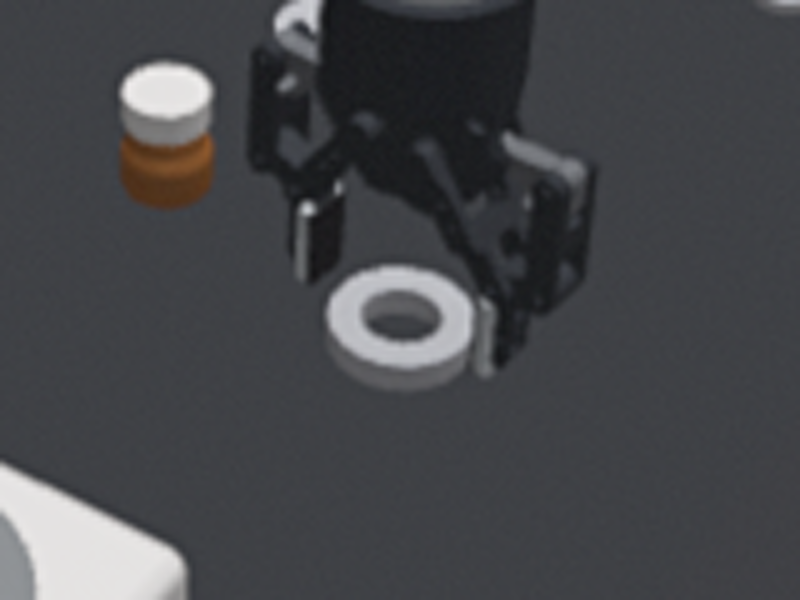

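Run:
```python
from h import *
d=r.camera("side");q=proj(d,[(.459,.005,.02)])[0];x,y=map(int,q)
for X in(.4206,.4966):
  for yy in(-.006,.016):
    for z in(0,.005,.01,.015): print(X,yy,z,np.round((proj(d,[(X,yy,z)])[0]-[x-80,y-60])*5))
```

```text
0.4206 -0.006 0 [498. 365.]
0.4206 -0.006 0.005 [499. 356.]
0.4206 -0.006 0.01 [500. 346.]
0.4206 -0.006 0.015 [502. 336.]
0.4206 0.016 0 [468. 397.]
0.4206 0.016 0.005 [469. 387.]
0.4206 0.016 0.01 [470. 377.]
0.4206 0.016 0.015 [471. 368.]
0.4966 -0.006 0 [336. 287.]
0.4966 -0.006 0.005 [337. 278.]
0.4966 -0.006 0.01 [337. 268.]
0.4966 -0.006 0.015 [338. 259.]
0.4966 0.016 0 [305. 316.]
0.4966 0.016 0.005 [305. 306.]
0.4966 0.016 0.01 [306. 297.]
0.4966 0.016 0.015 [306. 287.]
```

The side crop puts the fingertips about 13 mm above the bench: the near tip is at (480,375) and the far tip at (303,280). So I'll lower about 5.5 mm more and then close.

Request:
drive_tool:
  squeeze: 40
  targets:
    - {"offset":[0,0.3,0],"rot":[0,0,0],"fingers":7.6}
    - {"offset":[0,0.55,0],"rot":[0,0,0],"fingers":7.6}
    - {"offset":[0,0.55,0],"rot":[0,0,0],"fingers":7}
    - {"offset":[0,0.55,0],"rot":[0,0,0],"fingers":6.3}
    - {"offset":[0,0.55,0],"rot":[0,0,0],"fingers":5}
    - {"offset":[0,0.55,0],"rot":[0,0,0],"fingers":5}
    - {"offset":[0,0.55,0],"rot":[0,0,0],"fingers":5}
    - {"offset":[0,0.55,0],"rot":[0,0,0],"fingers":5}

```text
time: 12.1
tool_pos: [0.4582, 0.0044, 0.023]
tcp_rot: [[-0.051, 0.0, 0.999], [-0.999, -0.0, -0.051], [0.0, -1.0, 0.0]]
force: [-2.6, -0.4, 5.5]
opening: 0.664
```

Request:
drive_tool:
  targets:
    - {"offset":[0,0,0],"rot":[0,0,0],"fingers":5}
    - {"offset":[0,0,0],"rot":[0,0,0],"fingers":5}

```text
time: 12.3
tool_pos: [0.4582, 0.0044, 0.023]
tcp_rot: [[-0.051, 0.0, 0.999], [-0.999, -0.0, -0.051], [0.0, -1.0, 0.0]]
force: [-0.8, -0.9, 5.6]
opening: 0.66
```

Run:
```python
from h import *
s=r.read_state();print(s['tool_pos'],s['opening']*85.4,s['force'])
d=r.camera("side");q=proj(d,[(.459,.005,.02)])[0];x,y=map(int,q);cv2.imwrite("pics/w2.png",cv2.resize(d["color"][y-60:y+60,x-80:x+80],None,fx=5,fy=5,interpolation=2))
```

```text
[0.4582398  0.00437512 0.02297407] 56.3359532120858 [-0.79734641 -0.90891394  5.58650098]
```

View pics/w2.png

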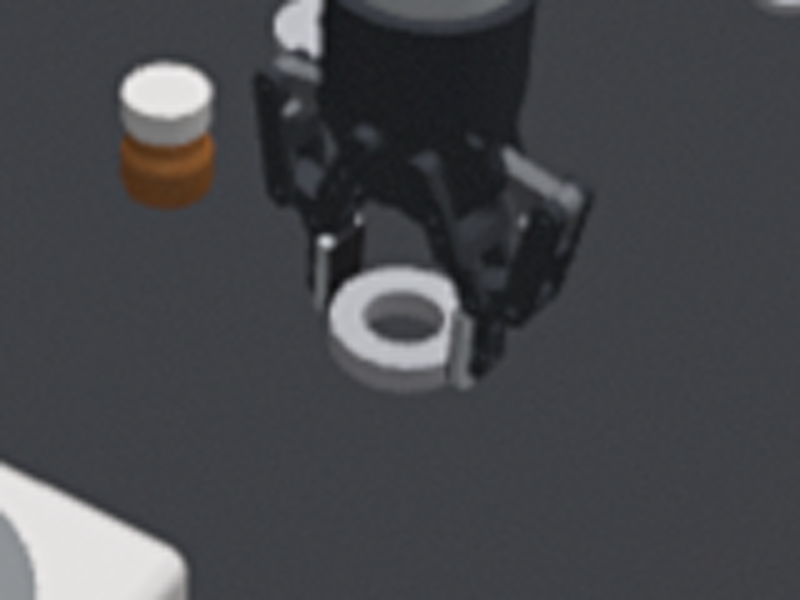

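The washer is gripped flat (rim around (395,320)) with an opening of 56 mm, so I'm lifting it.

Request:
drive_tool:
  targets:
    - {"offset":[0,-1,0],"rot":[0,0,0],"fingers":5}
    - {"offset":[0,-3,0],"rot":[0,0,0],"fingers":5}
    - {"offset":[0,-6,0],"rot":[0,0,0],"fingers":5}
    - {"offset":[0,-10,0],"rot":[0,0,0],"fingers":5}
    - {"offset":[0,-14,0],"rot":[0,0,0],"fingers":5}
    - {"offset":[0,-17.5,0],"rot":[0,0,0],"fingers":5}
    - {"offset":[0,-19.5,0],"rot":[0,0,0],"fingers":5}
    - {"offset":[0,-19.5,0],"rot":[0,0,0],"fingers":5}

```text
time: 13.15
tool_pos: [0.4591, 0.0044, 0.2207]
tcp_rot: [[-0.051, 0.005, 0.999], [-0.999, 0.0, -0.051], [-0.0, -1.0, 0.005]]
force: [-0.2, 0.2, -1.5]
opening: 0.664
```

Run:
```python
from h import *
s=r.read_state();print(s['tool_pos'],s['opening']*85.4,s['force'])
print(plan((.491,.262,.218),.5))
```

```text
[0.45910381 0.00438039 0.2207127 ] 56.66977377576944 [-0.2187385   0.22404125 -1.49158616]
(array([-25.89,   0.29,   1.87]), array([-0.005, -0.5  ,  0.001]))
```

Request:
drive_tool:
  targets:
    - {"offset":[-3,0,0.2],"rot":[0,-0.06,0],"fingers":5}
    - {"offset":[-7,0,0.5],"rot":[0,-0.14,0],"fingers":5}
    - {"offset":[-11,0,0.8],"rot":[0,-0.22,0],"fingers":5}
    - {"offset":[-15,0,1.1],"rot":[0,-0.3,0],"fingers":5}
    - {"offset":[-19,0,1.4],"rot":[0,-0.38,0],"fingers":5}
    - {"offset":[-22.5,0,1.7],"rot":[0,-0.45,0],"fingers":5}
    - {"offset":[-24.8,0,1.8],"rot":[0,-0.49,0],"fingers":5}
    - {"offset":[-25.8,0,1.9],"rot":[0,-0.5,0],"fingers":5}

```text
time: 13.95
tool_pos: [0.4897, 0.2628, 0.2155]
tcp_rot: [[0.437, -0.002, 0.9], [-0.9, -0.001, 0.437], [-0.0, -1.0, -0.002]]
force: [-0.3, -0.2, -2.4]
opening: 0.666
```

Request:
drive_tool:
  targets:
    - {"offset":[0,0,0],"rot":[0,0,0],"fingers":5}
    - {"offset":[0,0,0],"rot":[0,0,0],"fingers":5}
    - {"offset":[0,0,0],"rot":[0,0,0],"fingers":5}

```text
time: 14.25
tool_pos: [0.4902, 0.2599, 0.2173]
tcp_rot: [[0.432, -0.0, 0.902], [-0.902, -0.0, 0.432], [0.0, -1.0, -0.0]]
force: [-0.3, -0.3, -2.1]
opening: 0.663
```

Run:
```python
from h import *
s=r.read_state()
print(plan((.491,.262,.134)),s['tool_pos'])
I=[]
for c in("side","top"):
    d=r.camera(c);g=cv2.resize(d["color"],None,fx=4,fy=4,interpolation=2)
    P=np.array(s['tool_pos']);zb=P[2]-.023
    draw(g,d,P,.029,zb+.014,(0,255,0),4)
    draw(g,d,(.491,.262),.024,.110,(0,0,255),4)
    x,y=map(int,proj(d,[(.492,.262,.15)])[0]*4);x=max(x,200);I.append(g[y-250:y+250,x-200:x+200])
cv2.imwrite("pics/h2.png",np.hstack(I))
```

```text
(array([-0.15,  8.33,  0.16]), array([ 0., -0.,  0.])) [0.49022985 0.25993673 0.21730135]
```

View pics/h2.png

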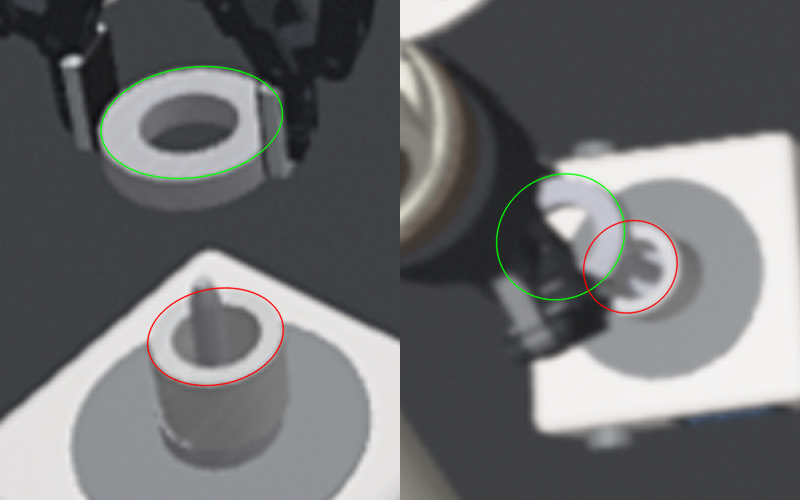

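The overlay matches: the washer is level on the green ring and the spacer rim is on the red one. Lowering to about 3 mm above.

Request:
drive_tool:
  targets:
    - {"offset":[-0.15,0.5,0.1],"rot":[0,0,0],"fingers":5}
    - {"offset":[-0.15,2,0.1],"rot":[0,0,0],"fingers":5}
    - {"offset":[-0.15,4,0.1],"rot":[0,0,0],"fingers":5}
    - {"offset":[-0.15,6,0.1],"rot":[0,0,0],"fingers":5}
    - {"offset":[-0.15,7.3,0.1],"rot":[0,0,0],"fingers":5}
    - {"offset":[-0.15,8,0.1],"rot":[0,0,0],"fingers":5}
    - {"offset":[-0.15,8,0.1],"rot":[0,0,0],"fingers":5}
    - {"offset":[-0.15,8,0.1],"rot":[0,0,0],"fingers":5}

```text
time: 15.15
tool_pos: [0.4907, 0.263, 0.138]
tcp_rot: [[0.434, 0.001, 0.901], [-0.901, 0.0, 0.434], [-0.0, -1.0, 0.001]]
force: [-0.4, -0.9, -1.0]
opening: 0.664
```

Run:
```python
from h import *
s=r.read_state();print(s['tool_pos'],s['force'])
d=r.camera("side");g=cv2.resize(d["color"],None,fx=4,fy=4,interpolation=2)
x,y=map(int,proj(d,[(.492,.262,.1)])[0]*4);cv2.imwrite("pics/p2.png",g[y-250:y+250,x-300:x+300])
```

```text
[0.49073707 0.26295666 0.13804079] [-0.39355675 -0.87613123 -1.03574441]
```

View pics/p2.png

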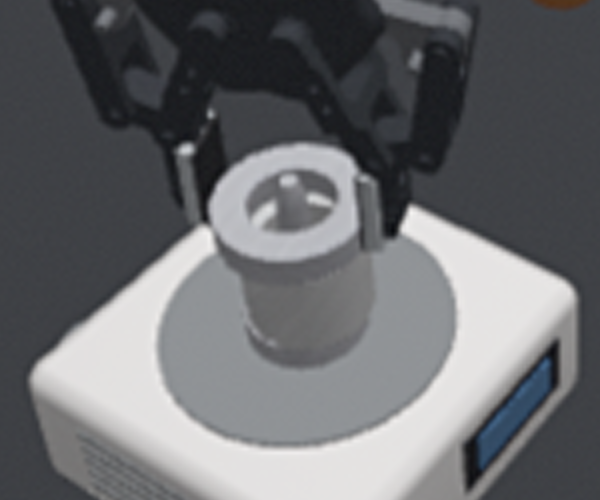

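Run:
```python
from h import *
s=r.read_state();P=s['tool_pos']
d=r.camera("side");g=cv2.resize(d["color"],None,fx=4,fy=4,interpolation=2)
zb=P[2]-.023+.014
draw(g,d,P,.029,zb,(0,255,0),4)
draw(g,d,(.491,.262),.023,.074,(0,0,255),4);draw(g,d,(.491,.262),.003,.136,(255,0,0),4)
x,y=map(int,proj(d,[(.492,.262,.1)])[0]*4);cv2.imwrite("pics/p3.png",g[y-250:y+250,x-300:x+300])
```

```text
(no output)
```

View pics/p3.png

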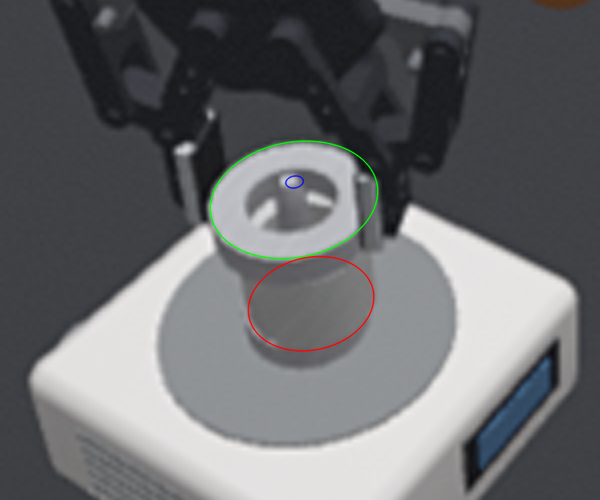

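With the finger hiding the washer's right edge, the overlay confirms it is centred to within about 1–2 mm, with the spindle tip at (290,181) in the hole. Lowering to contact.

Request:
drive_tool:
  targets:
    - {"offset":[0.05,0.1,0],"rot":[0,0,0],"fingers":5}
    - {"offset":[0.05,0.2,0],"rot":[0,0,0],"fingers":5}
    - {"offset":[0.05,0.3,0],"rot":[0,0,0],"fingers":5}
    - {"offset":[0.05,0.4,0],"rot":[0,0,0],"fingers":5}
    - {"offset":[0.05,0.4,0],"rot":[0,0,0],"fingers":5}
    - {"offset":[0.05,0.4,0],"rot":[0,0,0],"fingers":5}

```text
time: 15.85
tool_pos: [0.4907, 0.2624, 0.1333]
tcp_rot: [[0.434, -0.0, 0.901], [-0.901, -0.0, 0.434], [0.0, -1.0, -0.0]]
force: [0.2, 0.2, -1.6]
opening: 0.661
```

Request:
drive_tool:
  targets:
    - {"offset":[0,0.1,0],"rot":[0,0,0],"fingers":5}
    - {"offset":[0,0.1,0],"rot":[0,0,0],"fingers":5}
    - {"offset":[0,0.1,0],"rot":[0,0,0],"fingers":5}

```text
time: 16.15
tool_pos: [0.4908, 0.2625, 0.133]
tcp_rot: [[0.434, 0.001, 0.901], [-0.901, 0.0, 0.434], [-0.0, -1.0, 0.001]]
force: [-2.1, -1.2, 6.5]
opening: 0.666
```

Contact at 0.133, as expected. Release and retreat.

Request:
drive_tool:
  targets:
    - {"offset":[0,-0.05,0],"rot":[0,0,0],"fingers":6}
    - {"offset":[0,-0.05,0],"rot":[0,0,0],"fingers":7}
    - {"offset":[0,-0.05,0],"rot":[0,0,0],"fingers":8.5}
    - {"offset":[0,-0.05,0],"rot":[0,0,0],"fingers":8.5}
    - {"offset":[0,-0.05,0],"rot":[0,0,0],"fingers":8.5}
    - {"offset":[0,-0.05,0],"rot":[0,0,0],"fingers":8.5}

```text
time: 16.75
tool_pos: [0.4907, 0.2624, 0.1327]
tcp_rot: [[0.434, -0.0, 0.901], [-0.901, -0.0, 0.434], [-0.0, -1.0, -0.0]]
force: [-0.8, -0.1, -0.4]
opening: 0.995
```

Request:
drive_tool:
  targets:
    - {"offset":[0,-1,0],"rot":[0,0,0],"fingers":8.5}
    - {"offset":[0,-3,0],"rot":[0,0,0],"fingers":8.5}
    - {"offset":[0,-6,0],"rot":[0,0,0],"fingers":8.5}
    - {"offset":[0,-9,0],"rot":[0,0,0],"fingers":8.5}
    - {"offset":[3,-10,0],"rot":[0,0,0],"fingers":8.5}
    - {"offset":[7,-10,0],"rot":[0,0,0],"fingers":8.5}
    - {"offset":[11,-10,0],"rot":[0,0,0],"fingers":8.5}
    - {"offset":[14,-10,0],"rot":[0,0,0],"fingers":8.5}

```text
time: 17.55
tool_pos: [0.5522, 0.1345, 0.2338]
tcp_rot: [[0.434, 0.001, 0.901], [-0.901, 0.0, 0.434], [0.0, -1.0, 0.001]]
force: [-0.1, 0.1, -1.1]
opening: 0.996
```

Request:
drive_tool:
  targets:
    - {"offset":[0,0,0],"rot":[0,0,0],"fingers":8.5}
    - {"offset":[0,0,0],"rot":[0,0,0],"fingers":8.5}
    - {"offset":[0,0,0],"rot":[0,0,0],"fingers":8.5}

```text
time: 17.85
tool_pos: [0.5513, 0.1369, 0.2333]
tcp_rot: [[0.434, 0.0, 0.901], [-0.901, 0.0, 0.434], [-0.0, -1.0, 0.0]]
force: [-0.6, -0.1, -0.1]
opening: 0.995
```

Run:
```python
from h import *
s=r.read_state();print(s['tool_pos'],s['opening'],s['force'],s['time'])
I=[]
for c in("side","top"):
    d=r.camera(c);cv2.imwrite(f"pics/{c}F.png",d["color"]);g=cv2.resize(d["color"],None,fx=4,fy=4,interpolation=2)
    draw(g,d,(.491,.262),.029,.124,(0,0,255),4)
    x,y=map(int,proj(d,[(.492,.262,.1)])[0]*4);I.append(g[y-250:y+250,x-200:x+200])
cv2.imwrite("pics/q2.png",np.hstack(I))
```

```text
[0.55126742 0.13685716 0.23325374] 0.9952141269463193 [-0.62357992 -0.08041601 -0.11020106] 17.85
```

View pics/q2.png

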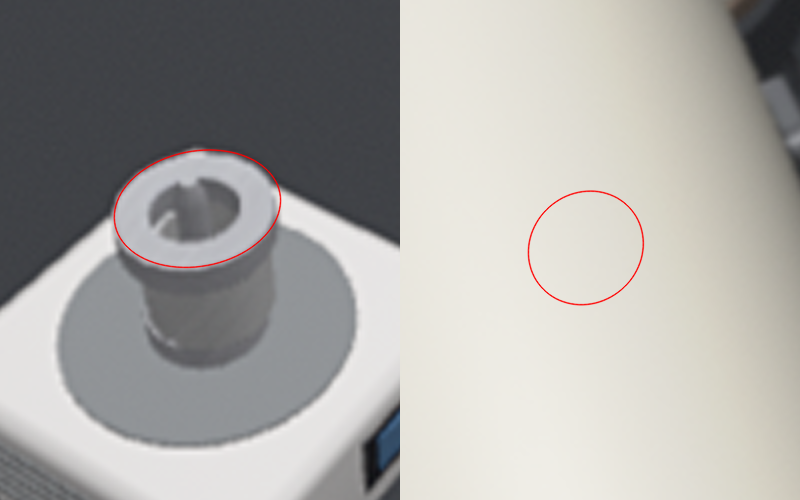

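View pics/sideF.png

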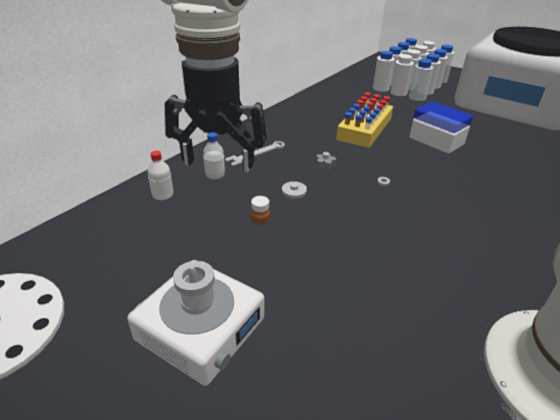

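The washer lies flat on the spacer, with its rim on the predicted ring at z = 124 mm (side view, around (197,208)). The knob (326,158), cap and small ring are untouched. The arm blocks the top view, but the side view is conclusive. Handing in.

```bash
python3 -c "
from h import *
print(r.finish_job())"
```

```text
the job is handed in; nothing more can be done
None
```

The spacer is on the spindle, standing on the bearing, and the washer is on top of it. I handed the job in at about 18 s of the 56 s allowed.

- **Contact heights:** both parts touched down at the tool heights expected for flat seating, 0.106 m for the spacer and 0.133 m for the washer, each with about 6.5 N on the tool.
- **Spacer check:** after release, both cameras showed its rim on the predicted outline.
- **Washer check:** after release, the side camera showed its rim level and on the predicted outline, with the gripper open and clear of the stack. The arm blocked the top camera, so this check rests on the side view and the contact height alone.
- **Other parts:** the final side view shows the knob, cap, small ring and jar where they lay.

No check failed. The only disagreement was in the first network estimates for the seat, where the two cameras differed by about 5 mm. I corrected that from the image outlines before moving.

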